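Set the glass press down on a watch

ROBOT

A 6-joint arm with a two-finger parallel gripper is mounted at the origin on the work surface. World frame = base frame: x ahead of the robot, y to its left, z up, the work surface at z = 0. Lengths are in mm, angles in rad, forces in N, time in s.
With the tool pointing down it reaches from about 250 to 800 mm from the base axis. Payload 3.9 kg.
Tool frame: the origin (TCP) lies at the very end of the fingers, on their centre line; the grasp point (between the pads) lies 19 mm behind it; x points along the fingers, z is the direction in which the jaws open and shut, and the axes are right-handed (so a half turn about x gives the same grasp; the last joint's range is limited). The gripper opens to 85 mm and grips with 20 to 120 N. Pads are 22 mm wide; open, the fingers measure 114 mm over their backs; the gripper's body (76 mm by 85 mm) begins 54 mm behind the grasp point. The pads swing forward as they close: fully open they stand 13 mm farther back than shut.
Start: joints at [1.284, 0.26, -0.138, 1.173, 0, 1.571], TCP at [148.51, 503.547, 231.304] pointing down, gripper open.
Joint ranges: [-2.78, 2.78], [-0.83, 1.72], [-1.28, 1.37], [-1.9, 2.12], [-1.57, 1.48], [-3.14, 3.14]. Speed limits (rad/s): [2.57, 2.57, 3.14, 3.14, 3.14, 3.14].

INTERFACE

Orientations are given as a unit quaternion [w, x, y, z].
In Python, from workcell import readout, viewer, finish_job gives the robot as it stands.
- The arm moves only by the tool jog_arm, never from a script. Its argument "rows" is a list of rows, each a list of 7 numbers: the shift along the tool's x, y, z in m, then the turn, a rotation vector about the tool's x, y, z in rad, then the gripper's target within -1 to 1 (shut at 1, half-way at 0, fully open at -1). A call has 1 to 5 rows; each row shifts and turns the commanded pose from where the row before left it, along the tool's axes as they then stand; what a row does not reach is not made up. A row lasts 1/10 s, in which the tool goes at most 50 mm and 8.59 degrees, less where a joint would pass 70% of its speed; a pose out of reach is approached as far as the arm can. A call with a gripper value outside its range is refused whole. The fingers move at their own pace and stop on an object; "squeeze" is the grip in N (left out, the last holds). Time passes only in rows, so rows that do not move let the fingers close. It gives the time, the measured TCP pose, the force and the opening at its end, in the units of the state.
- readout.sense(): the state, without advancing time (a new reading comes with each control period).
- viewer.get_image(name): name is "scene" or "top" or "wrist"; returns the picture (384x512x3 uint8, red, green, blue); there is no depth.
- viewer.calibration(name): a dict with "fx", "fy", "cx", "cy" (pixels), "world_from_camera" (4x4, takes a point from camera to world coordinates); the wrist camera has in their place "T_tool_cam" (4x4, takes a point from camera to tool coordinates, whose origin is the TCP and whose axes are the tool frame's). Camera axes: x right, y up, looking along -z (the intrinsics and any distortion apply to the point x, -y, -z); pixel columns grow to the right and rows downward; lengths in mm; the calibration is good to about 2 mm. The wrist camera is an equidistant fisheye: a pixel r from the principal point sees the ray r / f radians off the axis. A picture is of the moment at which its call begins: read the wrist's pose just before it. calibration takes no time and is no camera call.
- finish_job(): hands the job in, once; it reports no verdict.
The state is a dict: "clock": time; "q": joint angles; "qd": joint speeds; "effort": joint torques, N m; "eef_pos": TCP position; "eef_rot": TCP orientation; "force": force on the tool from outside, world axes, zero at the start; "moment": the same for the moment, N m; "finger_gap": opening from 0.0 (shut) to 1.0 (fully open).
Only numpy, scipy, OpenCV 4.12 (cv2) and the standard library are available. Lean on these libraries where they do the work, as an engineer would, in place of code of your own. Each camera call takes 0.05 s, during which the arm holds its last target.

TASK

Get the glass press ready on this watch. By its black lift knob raise the press head tooth by tooth, letting the pawl click over the rack, until it stays up by itself with the red ring on the column covered, then push the work slide fully home so the watch is under the die. Only then squeeze the release lever to lift the pawl, lower the head gently in the hand until the die rests lightly on the watch glass, and only then let go; do not crack the glass, do not force the head down against the pawl, and leave the other things on the bench where they are.

Things in the scene. Friction and masses are not known exactly. Their poses are not given: they have to be found in the camera images.
- press: Watch-glass press fixed to the bench: grey cast base 200 x 110 x 22 mm, steel column 28 x 20 mm, 227 mm high, at x = +75 mm, and a head that slides up and down it. Origin on the bench under the die's axis; x points from the operator's side to the column, y left, z up. A red ring round the column lies 183 to 186 mm above the bench.
- head (a joint): Height of the press head in m, up positive, 0 to 0.064. About 0.6 kg in a slide that rubs by 4 N; it sinks unless held. It stands on the ratchet at 0.0005 and every 6 mm above; let go between teeth it drops to the one below. The collar's upper edge covers the red ring from 0.036 up (first such tooth: 0.0365). The die's face is 56 mm above the bench at 0.
- lift_knob (a point): Centre of the black upright lift knob (28 mm diameter, 36 mm high, on a thin stem) on top of the head, over the die. 184 mm above the bench when joint head is 0; rises with the head. Axes as the press.
- release_post (a point): Point on the head's fixed steel release post, 188 mm above the bench when joint head is 0: an upright bar 14 mm along x, 6 mm along y, from 48 mm below to 17 mm above this point, 42 mm behind (+x of) the lift knob, 21 mm in front of the column's face. Rises with the head. Axes as the press. The post does not give.
- release_lever (a point): Point on the pawl's brass release lever, level with the post's point: upright bar 12 mm (x) by 6 mm (y), 19 mm more above, hinged 64 mm below. It stands to +y of the post, about 38 mm centre to centre at rest, 24 mm squeezed in (2 to 4 N). Pinch the two from above, hand centred 13 mm from the post towards the lever; the pair then carries the head (it may sink some mm first).
- pawl (a joint): Angle of the pawl in rad, sprung towards 0: about 0.04 when in the rack, up to about 0.17 while it clicks over a tooth or lies on a tooth's slope, 0.25 squeezed right out. From about 0.18 it clears the rack and the head can go down. It counts as lifted above 0.21.
- rack: Saw-toothed steel rack on the +y side of the column: teeth 4 mm deep, pitch 6 mm. They slope below and are flat on top, so the pawl rides up over them but not down. Origin as the press. Pawl and rack are damaged above 35 N.
- pawl_nose: Nose of the brass pawl, under the collar of the head, that stands on the teeth of the rack. Its origin is on the pawl's pin.
- slide (a joint): Travel of the work slide in m along the press's +x: 0 pulled out towards the operator, 0.060 fully home against its stop with the watch under the die. It rubs by about 2 N and stays where it is left.
- slide_knob (a point): Centre of the black upright knob (22 mm diameter, 24 mm high) at the front end of the work slide, 62 mm above the bench; it moves with the slide and is 90 mm in front of the die's axis when home. Axes as the press.
- holder: Watch holder on the work slide: dark round plate 52 mm across with two steel jaws 20 mm high, and a brass-cased wristwatch (35 mm across) face up on a rest pad. Origin at the centre of its underside, 34 mm above the bench. Watches and pads differ: the glass is anywhere from 62 to 78 mm above the bench, and this is not measured.
- die: Off-white nylon die, 30 mm across, under the head, face down. Origin at the centre of its lower face. It is sprung and gives up to 3 mm: 1 N to start, then 2.5 N per mm, solid after that. The glass cracks above 12 N.
- die_block: Bystander: dark wood block 100 x 55 x 22 mm with three spare dies on it, 44 mm high in all. Origin under its centre.
- loupe: Bystander: black eye loupe, 36 mm across, 34 mm high. Origin under its centre.
- oil_pot: Bystander: amber glass oil pot with a brass rim, 49 mm across, 44 mm high. Origin under its centre.
- driver: Bystander: screwdriver with a dark red handle, 130 mm long, lying on the bench.
- tweezers: Bystander: steel tweezers, 130 mm long, lying on the bench.
- tool_cup: Bystander: steel cup 72 mm across, 85 mm high. Origin under its centre.

How it is judged (in metres and radians):
On the way, in this order (a step that is already met when the one before it is completed fails the run):
1. the head stands on its pawl, hands off, with the red ring covered (value of joint head above 0.034 m and value of joint pawl below 0.2 rad and contact force between the fingers and press below 0.2 N), for 0.3 s.
2. the work slide is fully home under the raised head (value of joint slide above 0.0575 m and value of joint head above 0.034 m), for 0.2 s.
3. the head is lowered in the hand, pawl lifted, until the die rests on the watch (contact force between die and holder above 0.7 N and value of joint pawl above 0.21 rad), for 0.1 s.
At the end, for the whole second after the job is handed in: The slide is home (within 2.5 mm of its stop), the die rests on the watch glass with 0.7 to 12 N (left to itself the head gives 2 to 8 N), the pawl is back on the rack (below 0.2 rad) and the head is at rest (value of joint slide above 0.0575 m and contact force between die and holder between 0.7 and 12 N and value of joint pawl below 0.2 rad and velocity of joint head between -0.005 and 0.005 m/s); the robot touches nothing.
It fails at once if the die bears on the watch with more than 12 N: the glass cracks (contact force between die and anything else above 12 N).
It fails at once if the head is forced down against the pawl: more than 35 N between pawl and rack (contact force between pawl_nose and rack above 35 N).
It fails at once if the pawl is lifted before the slide is home (value of joint pawl above 0.21 rad and value of joint slide below 0.0575 m).
It fails at once if the head is let drop with the pawl lifted: faster than 0.12 m/s (value of joint pawl above 0.21 rad and velocity of joint head below -0.12 m/s).
It fails at once if a bystander is moved by more than 20 mm (distance of any of die_block, loupe, oil_pot, driver, tweezers, tool_cup from where it was at the start of the episode above 0.02 m).
It also fails if it takes over 67 s, if anything falls off the work surface, if the arm or the gripper's body presses on something with over 40 N, if the wrist force passes 120 N, or if a joint passes its speed limit or range.

## Working session

There is one attempt and no reset: what is moved stays moved. The work goes in short steps, Python scripts to look and compute and a tool call to move; the robot and the scene stay as the last step left them, time stands still between calls to the robot, and variables do not carry over. Pictures are saved under pics/ and viewed, and the job is handed in when it is done.

Besides the shell and the picture viewer there is one more tool, called after "Request:" by a JSON object that holds its "fn" and its "kwargs", one argument or row to a line. jog_arm: Moves the arm, as the interface text tells. Its arguments: {"type":"object","properties":{"rows":{"type":"array","items":{"type":"array","items":{"type":"number"}}},"squeeze":{"type":"number"}},"required":["rows"]}

```bash
ls; mkdir -p pics; python3 - <<'E'
from workcell import readout, viewer
import cv2
print(readout.sense())
for n in("scene","top"):
    im=viewer.get_image(n); cv2.imwrite(f"pics/{n}0.png",im[:,:,::-1]); c=viewer.calibration(n); print(n,c)
E
```

```text
pics
{'clock': 0.0, 'q': array([ 1.28397558e+00,  2.60667944e-01, -1.39388725e-01,  1.17268208e+00,
        8.10734185e-07,  1.57082502e+00]), 'qd': array([-0.00092941, -0.00106213,  0.00010028,  0.0006591 , -0.00091445,
        0.00121814]), 'effort': array([ 3.06169941e-04, -4.05673671e+01,  2.53924960e+01,  1.88318192e-02,
        1.59176079e-05,  8.23435613e-07]), 'eef_pos': array([148.33124168, 502.89763552, 230.46588337]), 'eef_rot': array([ 0.56578244, -0.42381019,  0.56688282,  0.4229882 ]), 'force': array([ 0.61453171, -0.14305868,  0.67205853]), 'moment': array([-0.03960784, -0.0135489 ,  0.00706939]), 'finger_gap': 1.0007811904010115}
scene {'fx': 470.23803977123316, 'fy': 470.23803977123316, 'cx': 261.64769513040306, 'cy': 194.21545087244417, 'world_from_camera': array([[-9.97230634e-01,  5.14481114e-02, -5.37043242e-02,
         5.12689303e+02],
       [-7.43261547e-02, -6.64337529e-01,  7.43727954e-01,
         8.56699947e+02],
       [ 2.58560060e-03,  7.45659935e-01,  6.66321676e-01,
         9.27146022e+02],
       [ 0.00000000e+00,  0.00000000e+00,  0.00000000e+00,
         1.00000000e+00]])}
top {'fx': 436.0653129630574, 'fy': 436.0653129630574, 'cx': 254.46928037945128, 'cy': 192.76714370856592, 'world_from_camera': array([[-1.19084340e-02,  9.88921101e-01, -1.47963660e-01,
         4.04509683e+02],
       [-9.99918498e-01, -1.24583656e-02, -2.79039558e-03,
        -2.83653785e+01],
       [-4.60286643e-03,  1.47918371e-01,  9.88988862e-01,
         1.16118435e+03],
       [ 0.00000000e+00,  0.00000000e+00,  0.00000000e+00,
         1.00000000e+00]])}
```

View pics/scene0.png

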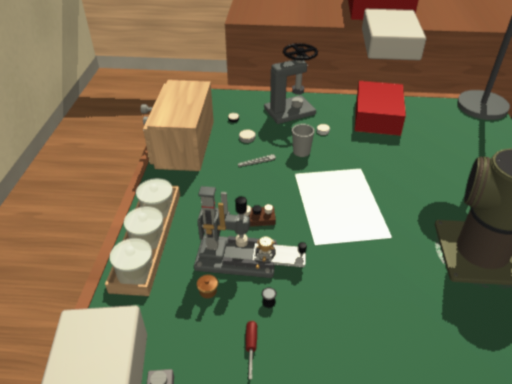

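View pics/top0.png

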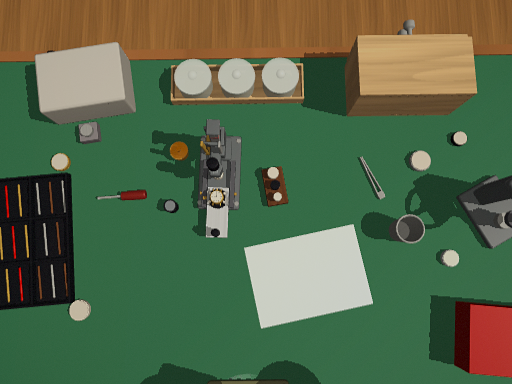

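```bash
python3 - <<'E'
import cv2
im=cv2.imread("pics/top0.png")[105:255,145:305]; cv2.imwrite("pics/t0c.png",cv2.resize(im,None,fx=5,fy=4*1.25/1.25*1,interpolation=cv2.INTER_CUBIC) if 0 else cv2.resize(im,(640,600),interpolation=cv2.INTER_CUBIC))
im=cv2.imread("pics/scene0.png")[175:325,180:320]; cv2.imwrite("pics/s0c.png",cv2.resize(im,(560,600),interpolation=cv2.INTER_CUBIC))
E
```

```text
(no output)
```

View pics/t0c.png

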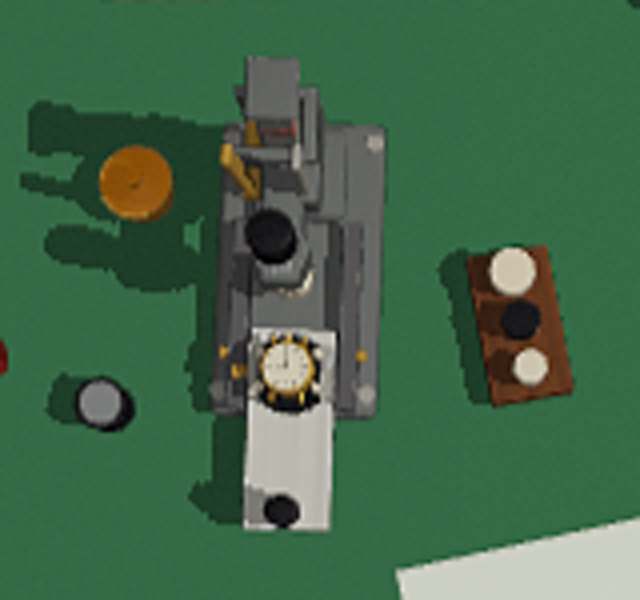

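View pics/s0c.png

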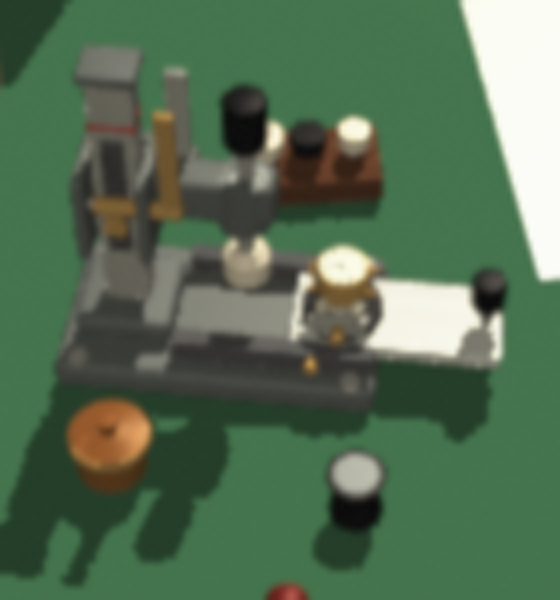

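```bash
cat > h.py <<'E'
import numpy as np, cv2
from workcell import readout, viewer
def ray(n,u,v):
    c=viewer.calibration(n); d=np.array([(u-c["cx"])/c["fx"],-(v-c["cy"])/c["fy"],-1]); T=c["world_from_camera"]
    return T[:3,3],T[:3,:3]@d
def atz(n,u,v,z):
    o,d=ray(n,u,v); return o+d*(z-o[2])/d[2]
def tri(*obs):
    A=np.zeros((3,3));b=np.zeros(3)
    for n,u,v in obs:
        o,d=ray(n,u,v); d=d/np.linalg.norm(d); P=np.eye(3)-np.outer(d,d); A+=P;b+=P@o
    x=np.linalg.solve(A,b)
    return x,[np.linalg.norm(np.cross(x-ray(*q)[0],ray(*q)[1]/np.linalg.norm(ray(*q)[1]))) for q in obs]
E
python3 - <<'E'
from h import *
np.set_printoptions(precision=1,suppress=True)
t=lambda u,v:(145+u/4,105+v/4); s=lambda u,v:(180+u/4,175+v/4)
print("liftknob top",atz("top",*t(270,236),202.5),atz("scene",*s(244,100),202.5),tri(("top",*t(270,236)),("scene",*s(244,100))))
print("slideknob top",atz("top",*t(281,509),74),atz("scene",*s(490,282),74),tri(("top",*t(281,509)),("scene",*s(490,282))))
for p in((387,127),(213,413),(378,416),(228,125)): print(atz("top",*t(*p),22))
print("col top", [atz("top",*t(*p),227) for p in((247,58),(299,58),(299,118),(247,118))])
print("watch",atz("top",*t(288,366),70),atz("scene",*s(344,265),70), tri(("top",*t(288,366)),("scene",*s(344,265))))
E
```

```text
liftknob top [614.5  67.8 202.5] [616.6  71.3 202.5] (array([616.1,  68.1, 199.3]), [np.float64(0.9291466484333726), np.float64(0.9291466484333041)])
slideknob top [469.1  73.5  74. ] [468.7  83.1  74. ] (array([468.9,  74.4,  64.6]), [np.float64(0.7131355234290727), np.float64(0.7131355234290846)])
[727.9   7.3  22. ]
[535.7 123.1  22. ]
[532.3  14.7  22. ]
[730.7 114.4  22. ]
col top [array([710.3,  78.4, 227. ]), array([709.9,  49.5, 227. ]), array([675.5,  49.5, 227. ]), array([675.9,  78.2, 227. ])]
watch [559.4  69.5  70. ] [558.2  72.3  70. ] (array([559. ,  69.8,  67.4]), [np.float64(0.7273535227372946), np.float64(0.7273535227371564)])
```

```bash
cat >> h.py <<'E'
from scipy.spatial.transform import Rotation as R
PHI=-0.040  # press yaw
def tool():
    s=readout.sense(); w=s["eef_rot"]; return s,R.from_quat([w[1],w[2],w[3],w[0]])
def tgt(sign=1):
    x=np.array([0,0,-1.]); z=sign*np.array([-np.sin(PHI),np.cos(PHI),0]); y=np.cross(z,x)
    return R.from_matrix(np.c_[x,y,z])
def plan(p,sign=1):
    s,r=tool(); d=np.array(p)-s["eef_pos"]
    print("clock",s["clock"],"pos",s["eef_pos"].round(1),"F",s["force"].round(1),"gap",round(s["finger_gap"],3))
    print("toolshift mm",r.inv().apply(d).round(1),"rotvec in tool",(r.inv()*tgt(sign)).as_rotvec().round(4))
    print("axes\n",r.as_matrix().round(3))
E
python3 - <<'E'
from h import *
np.set_printoptions(precision=4,suppress=True)
for s in(1,-1): plan([616,68,300],s)
print(viewer.calibration("wrist"))
E
```

```text
clock 0.1 pos [148.3 503.  230.6] F [ 0.2 -1.   0.3] gap 1.0
toolshift mm [ -68.9 -571.6 -285. ] rotvec in tool [-0.2468 -0.0017 -0.0002]
axes
 [[-0.    -0.959  0.283]
 [-0.002  0.283  0.959]
 [-1.     0.    -0.002]]
clock 0.1 pos [148.3 503.  230.6] F [ 0.2 -1.   0.3] gap 1.0
toolshift mm [ -68.9 -571.6 -285. ] rotvec in tool [ 2.8948 -0.0003  0.0025]
axes
 [[-0.    -0.959  0.283]
 [-0.002  0.283  0.959]
 [-1.     0.    -0.002]]
{'fx': 297.3186396354542, 'fy': 297.3186396354542, 'cx': 254.93514812471483, 'cy': 192.89143258358172, 'T_tool_cam': array([[  -0.0002,    0.2982,   -0.9545, -142.9031],
       [  -0.0008,    0.9545,    0.2982,   76.1796],
       [   1.    ,    0.0008,    0.0001,   -1.4301],
       [   0.    ,    0.    ,    0.    ,    1.    ]])}
```

Request:
{"fn": "jog_arm", "kwargs": {
  "rows": [
    [-0.035,0,0,-0.1235,0,0,-1],
    [-0.035,0,0,-0.1235,0,0,-1],
    [0,0,0,0,0,0,-1]
  ]
}}

```text
clock: 0.4
eef_pos: [149.1, 505.7, 305.5]
eef_rot: [0.512, -0.489, 0.507, 0.492]
force: [0.6, 0.9, 0.1]
finger_gap: 1.005
```

```bash
python3 - <<'E'
from h import *
plan([616,68,300]); print(readout.sense()["q"])
E
```

```text
clock 0.4 pos [149.1 505.7 305.5] F [0.6 0.9 0.1] gap 1.005
toolshift mm [   3.3 -483.3 -419.5] rotvec in tool [0.0016 0.0073 0.0018]
axes
 [[ 0.002 -0.999  0.038]
 [ 0.007  0.038  0.999]
 [-1.    -0.002  0.007]]
[1.28401529e+00 2.38329071e-01 2.48184529e-02 1.34973497e+00
 2.83500179e-05 1.32237661e+00]
```

Request:
{"fn": "jog_arm", "kwargs": {
  "rows": [
    [0,-0.031,-0.035,0,0,0,-1],
    [0,-0.031,-0.035,0,0,0,-1],
    [0,-0.031,-0.035,0,0,0,-1],
    [0,-0.031,-0.035,0,0,0,-1],
    [0,-0.031,-0.035,0,0,0,-1]
  ]
}}

```text
clock: 0.9
eef_pos: [296.9, 320.7, 300.5]
eef_rot: [0.51, -0.49, 0.51, 0.49]
force: [1.1, 0.8, 0.3]
finger_gap: 1.0
```

Request:
{"fn": "jog_arm", "kwargs": {
  "rows": [
    [0,-0.031,-0.035,0,0,0,-1],
    [0,-0.031,-0.035,0,0,0,-1],
    [0,-0.031,-0.035,0,0,0,-1],
    [0,-0.031,-0.035,0,0,0,-1],
    [0,-0.031,-0.035,0,0,0,-1]
  ]
}}

```text
clock: 1.4
eef_pos: [444.8, 139.7, 300.5]
eef_rot: [0.51, -0.489, 0.51, 0.49]
force: [0.4, 0.4, 0.6]
finger_gap: 1.003
```

Request:
{"fn": "jog_arm", "kwargs": {
  "rows": [
    [0,-0.031,-0.035,0,0,0,-1],
    [0,-0.031,-0.035,0,0,0,-1],
    [0,0,0,0,0,0,-1],
    [0,0,0,0,0,0,-1]
  ]
}}

```text
clock: 1.8
eef_pos: [503.3, 68.2, 300.1]
eef_rot: [0.51, -0.489, 0.511, 0.49]
force: [-0.0, -0.1, 1.0]
finger_gap: 0.999
```

```bash
cat >> h.py <<'E'
def wray(u,v,s,r):
    c=viewer.calibration("wrist"); dx,dy=u-c["cx"],v-c["cy"]; q=np.hypot(dx,dy); th=q/c["fx"]
    d=np.array([np.sin(th)*dx/q,-np.sin(th)*dy/q,-np.cos(th)]); T=c["T_tool_cam"]
    return s["eef_pos"]+r.apply(T[:3,3]), r.apply(T[:3,:3]@d)
def watz(u,v,z,s,r):
    o,d=wray(u,v,s,r); return o+d*(z-o[2])/d[2]
def wproj(p,s,r):
    c=viewer.calibration("wrist"); T=c["T_tool_cam"]; pt=r.inv().apply(np.array(p)-s["eef_pos"]); pc=T[:3,:3].T@(pt-T[:3,3])
    th=np.arctan2(np.hypot(pc[0],pc[1]),-pc[2]); a=np.hypot(pc[0],pc[1]); return c["cx"]+c["fx"]*th*pc[0]/a, c["cy"]-c["fx"]*th*pc[1]/a
def snap(n,f):
    s,r=tool(); im=viewer.get_image(n); cv2.imwrite(f"pics/{f}.png",im[:,:,::-1]); print(f,s["clock"],s["eef_pos"].round(2).tolist(),s["eef_rot"].round(5).tolist()); np.savez(f"pics/{f}.npz",p=s["eef_pos"],q=s["eef_rot"])
def load(f):
    d=np.load(f"pics/{f}.npz"); q=d["q"]; return {"eef_pos":d["p"]},R.from_quat([q[1],q[2],q[3],q[0]])
E
python3 - <<'E'
from h import *
plan([616,68,300]); print(readout.sense()["q"]); snap("wrist","w1")
E
```

```text
clock 1.8 pos [503.3  68.2 300.1] F [-0.  -0.1  1. ] gap 0.999
toolshift mm [-1.000e-01 -1.126e+02  4.600e+00] rotvec in tool [-0.0029  0.0001 -0.0024]
axes
 [[-0.002 -0.999  0.043]
 [ 0.     0.043  0.999]
 [-1.     0.002  0.   ]]
[ 1.34406389e-01  2.12458998e-01 -2.33066766e-02  1.33735612e+00
  4.64964475e-04  1.77277262e-01]
w1 1.8 [503.33, 68.21, 300.13] [0.51003, -0.48855, 0.51117, 0.48978]
```

View pics/w1.png

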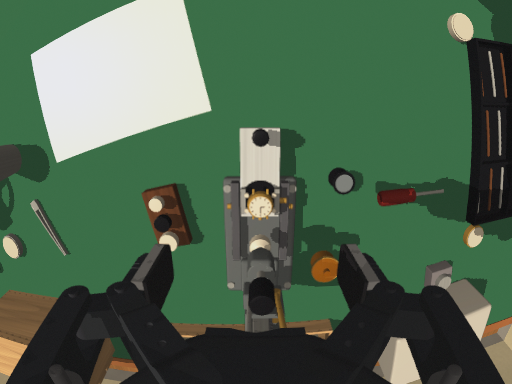

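```bash
python3 - <<'E'
import cv2
im=cv2.imread("pics/w1.png")[120:330,200:320]; cv2.imwrite("pics/w1c.png",cv2.resize(im,(480,840),interpolation=cv2.INTER_CUBIC)[0:600]);cv2.imwrite("pics/w1d.png",cv2.resize(im,(480,840),interpolation=cv2.INTER_CUBIC)[400:840])
E
```

```text
(no output)
```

View pics/w1c.png

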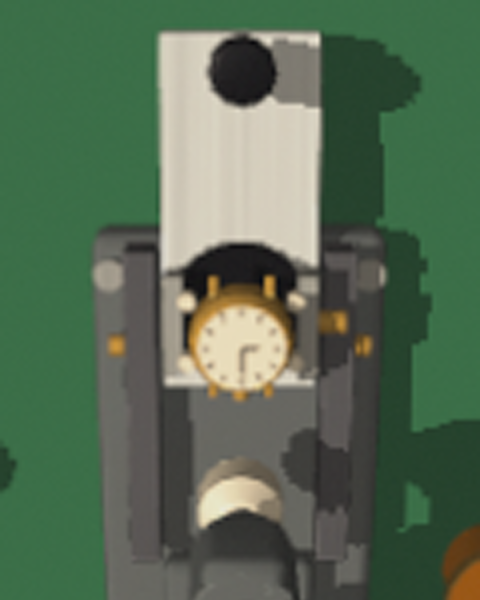

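View pics/w1d.png

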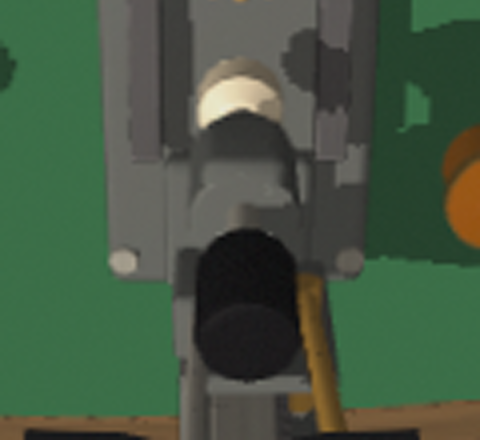

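```bash
python3 - <<'E'
from h import *
np.set_printoptions(precision=1,suppress=True)
s,r=load("w1")
print(watz(262.2,305.5,202.5,s,r),watz(260.75,137.5,74,s,r),watz(260.75,205,70,s,r))
for p in((95,230),(383,230)): print(watz(200+p[0]/4,120+p[1]/4,22,s,r))
for p in((113,675),(375,675)): print(watz(200+p[0]/4,120+p[1]/4,22,s,r))
E
```

```text
[621.7  69.  202.5] [469.8  75.5  74. ] [559.9  72.1  70. ]
[531.9  19.8  22. ]
[536.5 125.4  22. ]
[727.9  11.1  22. ]
[733.5 123.8  22. ]
```

Request:
{"fn": "jog_arm", "kwargs": {
  "rows": [
    [0.015,-0.0385,0.0018,0,0,0,-1],
    [0.015,-0.0385,0.0018,0,0,0,-1],
    [0.015,-0.0385,0.0018,0,0,0,-1],
    [0,0,0,0,0,0,-1]
  ]
}}

```text
clock: 2.25
eef_pos: [620.9, 71.7, 251.7]
eef_rot: [0.508, -0.49, 0.51, 0.491]
force: [-0.9, -0.4, -0.1]
finger_gap: 1.0
```

```bash
sed -i 's/^PHI.*/PHI=-0.042/' h.py; python3 - <<'E'
from h import *
plan([619,68.7,168]); snap("wrist","w2")
s,r=load("w2"); print(wproj([619,68.7,202.5],s,r)); snap("scene","s2")
c=cv2.imread("pics/s2.png")[130:330,140:340]; cv2.imwrite("pics/s2c.png",cv2.resize(c,(600,600),interpolation=cv2.INTER_CUBIC))
E
```

```text
clock 2.25 pos [620.9  71.7 251.7] F [-0.9 -0.4 -0.1] gap 1.0
toolshift mm [83.7  1.5 -3. ] rotvec in tool [ 0.0041 -0.0005 -0.0039]
axes
 [[-0.004 -0.999  0.038]
 [-0.     0.038  0.999]
 [-1.     0.004 -0.   ]]
w2 2.25 [620.9, 71.71, 251.74] [0.50831, -0.48955, 0.51047, 0.49131]
(np.float64(252.55811064512704), np.float64(213.41563085812749))
s2 2.3 [618.88, 71.59, 253.39] [0.50815, -0.48939, 0.51058, 0.49153]
```

View pics/w2.png

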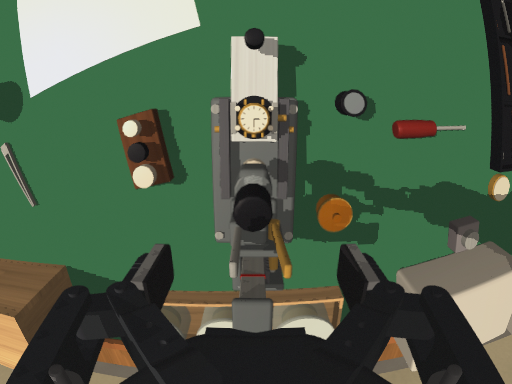

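View pics/s2c.png

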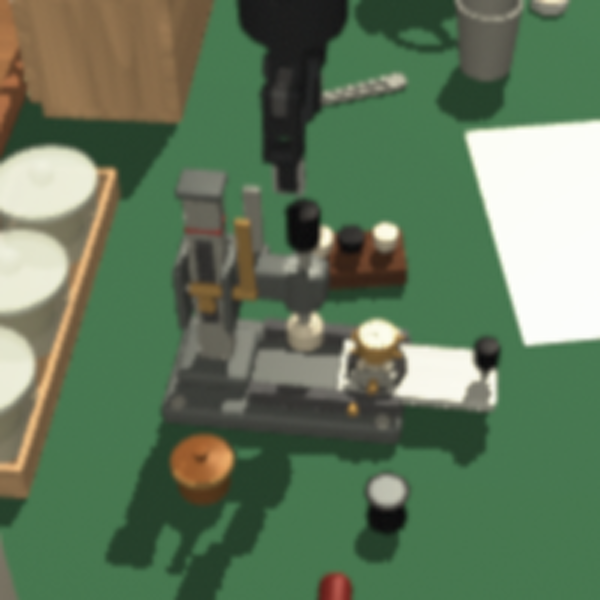

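```bash
python3 - <<'E'
import cv2
im=cv2.imread("pics/w2.png")[150:310,195:310]; cv2.imwrite("pics/w2c.png",cv2.resize(im,None,fx=3.75,fy=3.75,interpolation=cv2.INTER_CUBIC))
E
```

```text
(no output)
```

View pics/w2c.png

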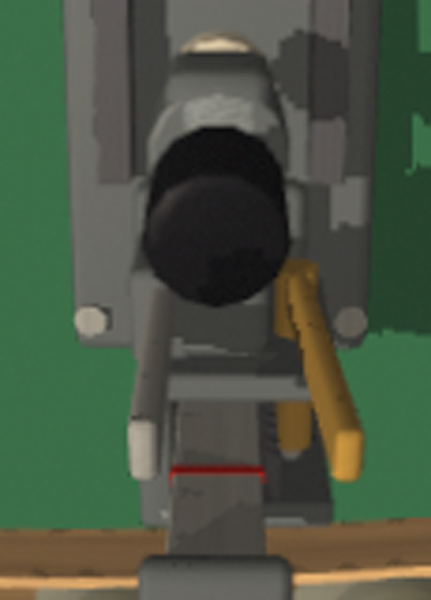

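```bash
python3 - <<'E'
from h import *
s,r=load("w2")
# tops: post top face, lever top face
a=watz(233.1,264.5,205.5,s,r); b=watz(287.7,266.5,207.5,s,r); print(a,b,b-a, watz(253.1,214,202.5,s,r))
E
```

```text
[657.83442855  52.73840077 205.5       ] [660.0438999   92.81687672 207.5       ] [ 2.20947135 40.07847595  2.        ] [619.44941385  69.05746034 202.5       ]
```

Request:
{"fn": "jog_arm", "kwargs": {
  "rows": [
    [0.025,0,-0.0028,0.004,0,0,-1],
    [0.025,0,0,0,0,0,-1],
    [0.02,0,0,0,0,0,-1],
    [0,0,0,0,0,0,-1]
  ],
  "squeeze": 50
}}

```text
clock: 2.75
eef_pos: [615.4, 67.8, 184.8]
eef_rot: [0.509, -0.488, 0.512, 0.49]
force: [0.0, -0.2, 0.3]
finger_gap: 1.004
```

```bash
python3 - <<'E'
from h import *
plan([619.3,68.9,168])
E
```

```text
clock 2.75 pos [615.4  67.8 184.8] F [ 0.  -0.2  0.3] gap 1.004
toolshift mm [16.8 -3.9  1.2] rotvec in tool [-0.0004 -0.0006 -0.0051]
axes
 [[-0.005 -0.999  0.042]
 [-0.     0.042  0.999]
 [-1.     0.005 -0.001]]
```

Request:
{"fn": "jog_arm", "kwargs": {
  "rows": [
    [0.017,-0.0038,0.0012,0,0,-0.004,-1],
    [0,0,0,0,0,0,-1],
    [0,0,0,0,0,0,0.3],
    [0,0,0,0,0,0,0.6],
    [0,0,0,0,0,0,1]
  ],
  "squeeze": 50
}}

```text
clock: 3.25
eef_pos: [623.3, 68.3, 170.7]
eef_rot: [0.512, -0.49, 0.509, 0.488]
force: [0.3, 0.2, 0.2]
finger_gap: 0.514
```

Request:
{"fn": "jog_arm", "kwargs": {
  "rows": [
    [0,0,0,0,0,0,1],
    [0,0,0,0,0,0,1],
    [0,0,0,0,0,0,1],
    [0,0,0,0,0,0,1]
  ]
}}

```text
clock: 3.65
eef_pos: [623.3, 69.8, 170.4]
eef_rot: [0.513, -0.49, 0.508, 0.489]
force: [-1.8, 5.7, 4.2]
finger_gap: 0.315
```

```bash
python3 - <<'E'
from h import *
plan([619.3,68.9,168])
snap("wrist","w3")
E
```

```text
clock 3.65 pos [623.3  69.8 170.4] F [-1.8  5.7  4.2] gap 0.315
toolshift mm [ 2.4  3.9 -1.1] rotvec in tool [-0.0009  0.0034  0.0053]
axes
 [[ 0.005 -0.999  0.043]
 [ 0.003  0.043  0.999]
 [-1.    -0.005  0.003]]
w3 3.65 [623.28, 69.78, 170.4] [0.51276, -0.48969, 0.50844, 0.48864]
```

View pics/w3.png

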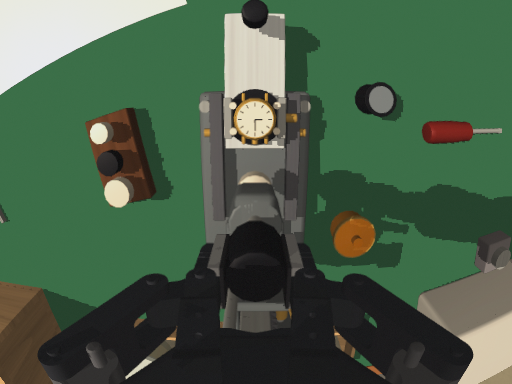

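Request:
{"fn": "jog_arm", "kwargs": {
  "rows": [
    [-0.003,0,0,0,0,0,1],
    [-0.004,0,0,0,0,0,1],
    [-0.004,0,0,0,0,0,1],
    [-0.004,0,0,0,0,0,1],
    [-0.004,0,0,0,0,0,1]
  ]
}}

```text
clock: 4.2
eef_pos: [623.2, 69.8, 185.0]
eef_rot: [0.512, -0.489, 0.509, 0.489]
force: [6.3, 5.2, -17.0]
finger_gap: 0.317
```

Request:
{"fn": "jog_arm", "kwargs": {
  "rows": [
    [-0.004,0,0,0,0,0,1],
    [-0.004,0,0,0,0,0,1],
    [-0.004,0,0,0,0,0,1],
    [-0.004,0,0,0,0,0,1],
    [-0.004,0,0,0,0,0,1]
  ]
}}

```text
clock: 4.7
eef_pos: [623.1, 69.7, 204.7]
eef_rot: [0.512, -0.489, 0.51, 0.489]
force: [5.9, 6.1, -17.2]
finger_gap: 0.313
```

```bash
python3 - <<'E'
from h import *
plan([619.3,68.9,168])
snap("wrist","w4");snap("scene","s4")
c=cv2.imread("pics/s4.png")[130:330,140:340]; cv2.imwrite("pics/s4c.png",cv2.resize(c,(600,600),interpolation=cv2.INTER_CUBIC))
E
```

```text
clock 4.7 pos [623.1  69.7 204.7] F [  5.9   6.1 -17.2] gap 0.313
toolshift mm [36.7  3.9 -1.1] rotvec in tool [-0.0009  0.0026  0.0013]
axes
 [[ 0.001 -0.999  0.043]
 [ 0.003  0.043  0.999]
 [-1.    -0.001  0.003]]
w4 4.7 [623.15, 69.75, 204.74] [0.51162, -0.48885, 0.50961, 0.48946]
s4 4.75 [623.2, 69.79, 205.48] [0.51174, -0.48898, 0.50944, 0.48937]
```

View pics/s4c.png

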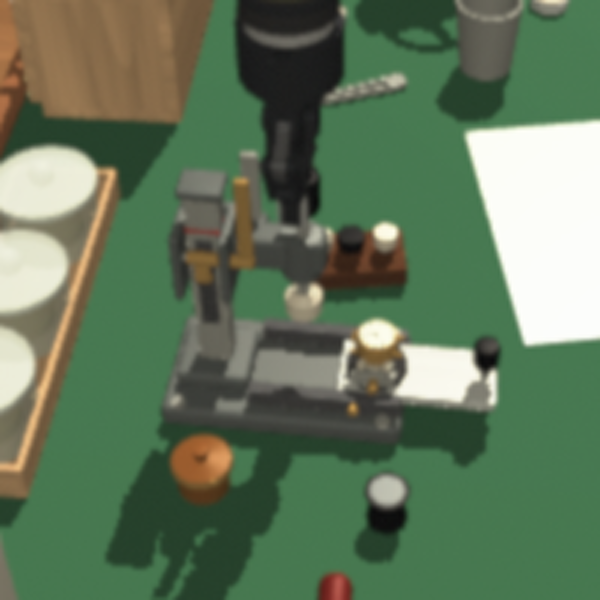

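View pics/w4.png

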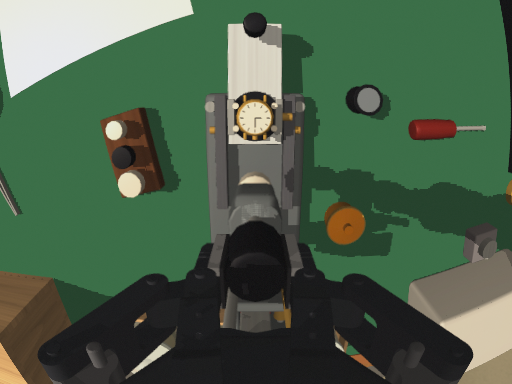

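Request:
{"fn": "jog_arm", "kwargs": {
  "rows": [
    [-0.003,0,0,0,0,0,1],
    [-0.003,0,0,0,0,0,1],
    [-0.003,0,0,0,0,0,1],
    [0,0,0,0,0,0,1],
    [0,0,0,0,0,0,1]
  ]
}}

```text
clock: 5.3
eef_pos: [623.2, 69.7, 214.5]
eef_rot: [0.512, -0.489, 0.509, 0.489]
force: [4.2, 5.1, -11.5]
finger_gap: 0.313
```

Request:
{"fn": "jog_arm", "kwargs": {
  "rows": [
    [0.001,0,0,0,0,0,1],
    [0.001,0,0,0,0,0,1],
    [0,0,0,0,0,0,1]
  ]
}}

```text
clock: 5.6
eef_pos: [623.2, 69.8, 214.3]
eef_rot: [0.512, -0.489, 0.509, 0.489]
force: [2.9, 4.9, -3.9]
finger_gap: 0.314
```

```bash
python3 - <<'E'
from h import *
plan([619.3,68.9,168])
snap("scene","s5")
c=cv2.imread("pics/s5.png")[130:330,140:340]; cv2.imwrite("pics/s5c.png",cv2.resize(c,(600,600),interpolation=cv2.INTER_CUBIC))
E
```

```text
clock 5.6 pos [623.2  69.8 214.3] F [ 2.9  4.9 -3.9] gap 0.314
toolshift mm [46.3  4.1 -1.2] rotvec in tool [-0.0009  0.003   0.0039]
axes
 [[ 0.004 -0.999  0.043]
 [ 0.003  0.043  0.999]
 [-1.    -0.004  0.003]]
s5 5.6 [623.24, 69.77, 214.35] [0.51231, -0.48942, 0.5089, 0.48891]
```

View pics/s5c.png

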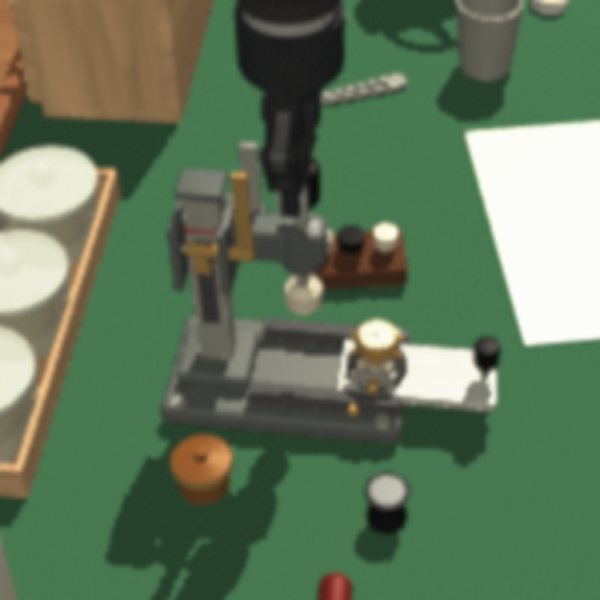

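```bash
python3 - <<'E'
from h import *
c=np.vstack([np.hstack([cv2.resize(cv2.imread(f"pics/{f}.png")[172:235,190:260],None,fx=5,fy=5,interpolation=cv2.INTER_CUBIC) for f in(a,b)]) for a,b in (("s2","s4"),("s5","s5"))][:2])[:,:]
c=c[:,:]; cv2.imwrite("pics/cmp5.png",cv2.resize(c,(700,600)))
C=viewer.calibration("scene"); T=np.linalg.inv(C["world_from_camera"])
def pr(p):
    q=T[:3,:3]@np.array(p)+T[:3,3]; return C["cx"]-C["fx"]*q[0]/q[2], C["cy"]+C["fy"]*q[1]/q[2]
for z in(205.5,205.5+36,205.5+42): print(z,pr([661,53,z]))
E
```

```text
205.5 (np.float64(222.68437174711934), np.float64(192.71983640567385))
241.5 (np.float64(221.84595748689458), np.float64(180.80631250177757))
247.5 (np.float64(221.70252754311184), np.float64(178.76823163310115))
```

View pics/cmp5.png

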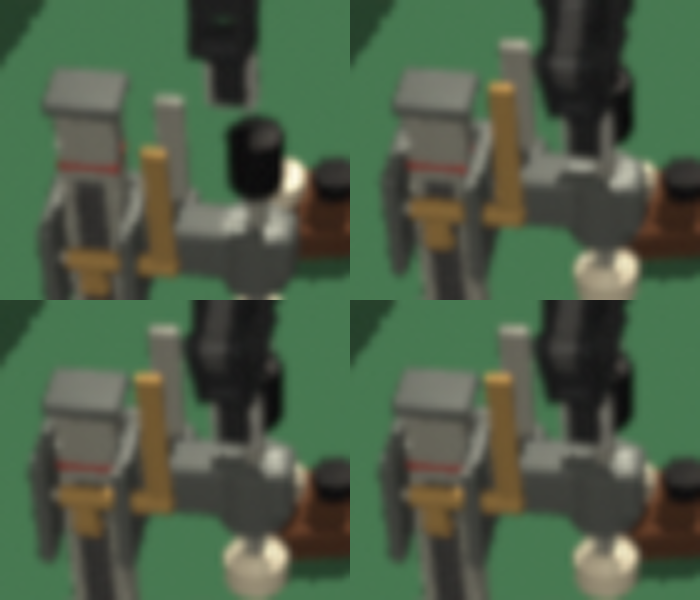

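Request:
{"fn": "jog_arm", "kwargs": {
  "rows": [
    [0.001,0,0,0,0,0,1],
    [0,0,0,0,0,0,1]
  ]
}}

```text
clock: 5.85
eef_pos: [623.3, 69.8, 214.0]
eef_rot: [0.512, -0.49, 0.509, 0.489]
force: [2.1, 5.6, -2.1]
finger_gap: 0.314
```

Request:
{"fn": "jog_arm", "kwargs": {
  "rows": [
    [0.001,0,0,0,0,0,1],
    [0,0,0,0,0,0,1]
  ]
}}

```text
clock: 6.05
eef_pos: [623.3, 69.8, 213.2]
eef_rot: [0.513, -0.49, 0.509, 0.489]
force: [2.1, 5.8, -0.5]
finger_gap: 0.315
```

Request:
{"fn": "jog_arm", "kwargs": {
  "rows": [
    [0,0,0,0,0,0,0.2],
    [0,0,0,0,0,0,-0.4],
    [0,0,0,0,0,0,-1],
    [0,0,0,0,0,0,-1],
    [0,0,0,0,0,0,-1]
  ]
}}

```text
clock: 6.55
eef_pos: [622.7, 67.9, 213.4]
eef_rot: [0.512, -0.49, 0.51, 0.488]
force: [-0.2, 0.8, 0.4]
finger_gap: 0.998
```

```bash
python3 - <<'E'
from h import *
plan([450,75.6,290])
snap("scene","s6")
c=cv2.imread("pics/s6.png")[130:330,140:340]; cv2.imwrite("pics/s6c.png",cv2.resize(c,(600,600),interpolation=cv2.INTER_CUBIC))
E
```

```text
clock 6.55 pos [622.7  67.9 213.4] F [-0.2  0.8  0.4] gap 0.998
toolshift mm [-7.730e+01  1.725e+02  1.000e-01] rotvec in tool [-0.0021 -0.0002  0.0041]
axes
 [[ 0.004 -0.999  0.044]
 [-0.     0.044  0.999]
 [-1.    -0.004 -0.   ]]
s6 6.55 [622.68, 67.85, 213.37] [0.51182, -0.48996, 0.50996, 0.48777]
```

View pics/s6c.png

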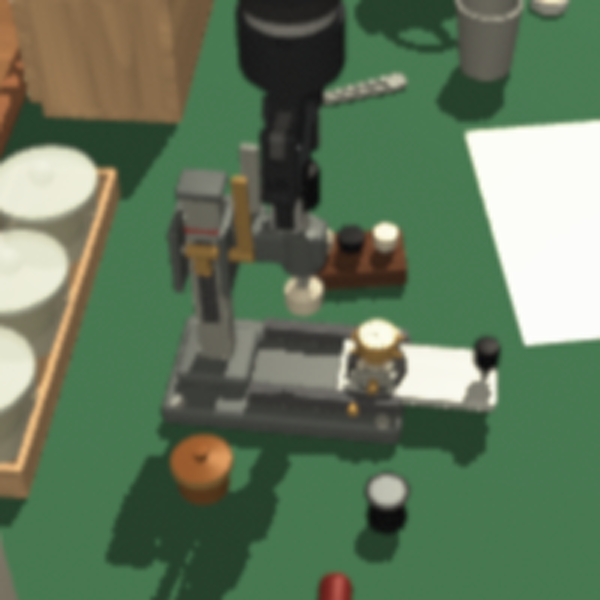

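Request:
{"fn": "jog_arm", "kwargs": {
  "rows": [
    [-0.015,0,0,0,0,0,-1],
    [-0.02,0,0,0,0,0,-1],
    [-0.02,0,0,0,0,0,-1],
    [-0.01,0.03,0,0,0,0,-1],
    [0,0.045,0,0,0,0,-0.5]
  ]
}}

```text
clock: 7.1
eef_pos: [549.8, 71.5, 279.2]
eef_rot: [0.513, -0.491, 0.509, 0.487]
force: [-0.5, -0.1, 0.4]
finger_gap: 0.859
```

Request:
{"fn": "jog_arm", "kwargs": {
  "rows": [
    [0,0.045,0,0,0,0,0],
    [0,0.045,0,0,0,0,0.5],
    [0.02,0.027,0,0,0,0,1],
    [0.04,0,0,0,0,0,1],
    [0,0,0,0,0,0,1]
  ]
}}

```text
clock: 7.6
eef_pos: [425.9, 75.7, 213.9]
eef_rot: [0.509, -0.488, 0.512, 0.49]
force: [-1.1, 0.5, 1.1]
finger_gap: 0.003
```

```bash
python3 - <<'E'
from h import *
plan([432,76.6,58])
snap("wrist","w7")
s,r=load("w7"); print(wproj([469.5,75,74],s,r))
E
```

```text
clock 7.6 pos [425.9  75.7 213.9] F [-1.1  0.5  1.1] gap 0.003
toolshift mm [155.9  -6.8   1.5] rotvec in tool [-0.0015 -0.0021 -0.0046]
axes
 [[-0.005 -0.999  0.043]
 [-0.002  0.043  0.999]
 [-1.     0.005 -0.002]]
w7 7.6 [425.87, 75.72, 213.91] [0.5091, -0.48834, 0.5124, 0.48968]
(np.float64(257.75692818166516), np.float64(222.9381867926105))
```

View pics/w7.png

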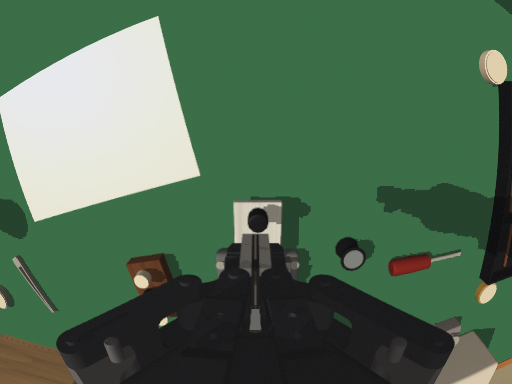

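Request:
{"fn": "jog_arm", "kwargs": {
  "rows": [
    [0.04,0,0.001,0,0,0,1],
    [0.045,0,0,0,0,0,1],
    [0.045,0,0,0,0,0,1],
    [0.025,0,0,0,0,0,1],
    [0,0,0,0,0,0,1]
  ]
}}

```text
clock: 8.15
eef_pos: [431.2, 77.3, 61.0]
eef_rot: [0.511, -0.489, 0.511, 0.489]
force: [0.2, 0.0, 0.6]
finger_gap: 0.001
```

```bash
python3 - <<'E'
from h import *
plan([448,76.0,58])
snap("scene","s8")
c=cv2.imread("pics/s8.png")[130:330,140:340]; cv2.imwrite("pics/s8c.png",cv2.resize(c,(600,600),interpolation=cv2.INTER_CUBIC))
E
```

```text
clock 8.15 pos [431.2  77.3  61. ] F [0.2 0.  0.6] gap 0.001
toolshift mm [  3.  -16.9  -0.5] rotvec in tool [-0.0021 -0.001  -0.0002]
axes
 [[-0.    -0.999  0.044]
 [-0.001  0.044  0.999]
 [-1.     0.    -0.001]]
s8 8.15 [431.15, 77.26, 61.04] [0.51061, -0.48906, 0.5112, 0.48864]
```

View pics/s8c.png

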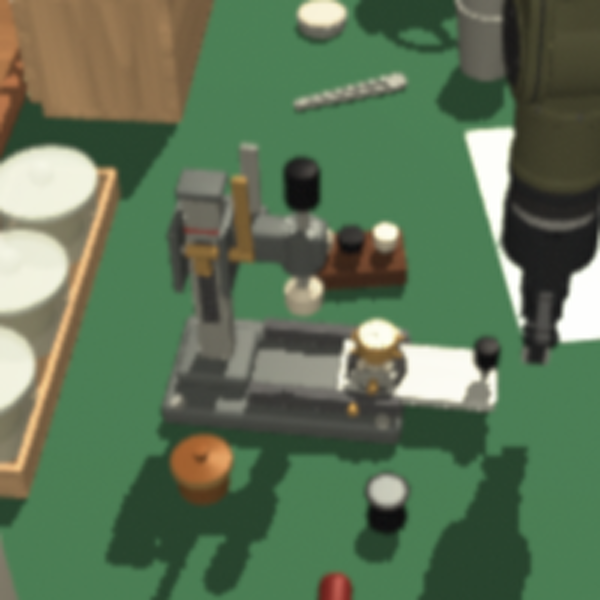

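Request:
{"fn": "jog_arm", "kwargs": {
  "rows": [
    [0.002,-0.008,0,0,0,0,1],
    [0,-0.008,0,0,0,0,1],
    [0,-0.01,0,0,0,0,1],
    [0,-0.01,0,0,0,0,1],
    [0,-0.01,0,0,0,0,1]
  ]
}}

```text
clock: 8.7
eef_pos: [478.6, 75.6, 61.3]
eef_rot: [0.512, -0.49, 0.51, 0.488]
force: [-2.5, 0.7, 2.4]
finger_gap: -0.003
```

Request:
{"fn": "jog_arm", "kwargs": {
  "rows": [
    [0,-0.01,0,0,0,0,1],
    [0,-0.01,0,0,0,0,1],
    [0,-0.005,0,0,0,0,1],
    [0,0,0,0,0,0,1]
  ]
}}

```text
clock: 9.1
eef_pos: [504.2, 74.3, 60.8]
eef_rot: [0.512, -0.49, 0.51, 0.487]
force: [-0.2, -0.5, -0.0]
finger_gap: -0.003
```

Request:
{"fn": "jog_arm", "kwargs": {
  "rows": [
    [0,-0.004,0,0,0,0,1],
    [0,-0.004,0,0,0,0,1]
  ]
}}

```text
clock: 9.3
eef_pos: [508.7, 74.0, 60.5]
eef_rot: [0.511, -0.489, 0.511, 0.489]
force: [-11.1, 0.6, 6.5]
finger_gap: 0.0
```

```bash
python3 - <<'E'
from h import *
snap("scene","s9")
c=cv2.imread("pics/s9.png")[130:330,140:340]; cv2.imwrite("pics/s9c.png",cv2.resize(c,(600,600),interpolation=cv2.INTER_CUBIC))
E
```

```text
s9 9.3 [508.71, 73.95, 60.52] [0.51087, -0.48916, 0.5107, 0.48879]
```

View pics/s9c.png

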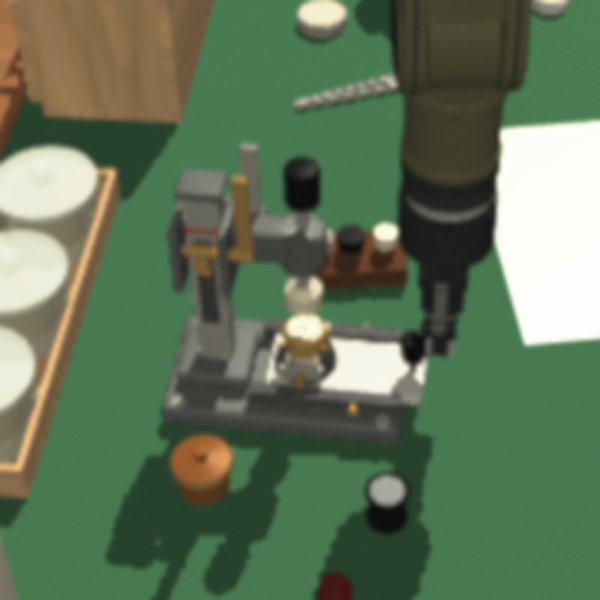

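Request:
{"fn": "jog_arm", "kwargs": {
  "rows": [
    [0,-0.002,0,0,0,0,1],
    [0,0,0,0,0,0,1],
    [0,0,0,0,0,0,1]
  ]
}}

```text
clock: 9.65
eef_pos: [508.6, 73.9, 60.3]
eef_rot: [0.51, -0.488, 0.511, 0.49]
force: [-8.8, 0.9, 5.6]
finger_gap: -0.004
```

Request:
{"fn": "jog_arm", "kwargs": {
  "rows": [
    [0,0.02,0,0,0,0,1],
    [-0.01,0.02,0,0,0,0,1],
    [-0.045,0,0,0,0,0,1],
    [-0.045,0,0,0,0,0,1],
    [-0.045,0,0,0,0,0,0.5]
  ]
}}

```text
clock: 10.15
eef_pos: [471.9, 75.6, 207.4]
eef_rot: [0.512, -0.49, 0.51, 0.488]
force: [1.5, 1.4, 1.0]
finger_gap: 0.16
```

Request:
{"fn": "jog_arm", "kwargs": {
  "rows": [
    [-0.045,0,0,0,0,0,0],
    [-0.045,0,0,0,0,0,-1],
    [0,-0.03,0,0,0,0,-1],
    [0,-0.03,0,0,0,0,-1],
    [0,0,0,0,0,0,-1]
  ]
}}

```text
clock: 10.65
eef_pos: [535.6, 73.0, 296.0]
eef_rot: [0.513, -0.491, 0.509, 0.487]
force: [-0.8, 0.0, -0.1]
finger_gap: 0.989
```

```bash
python3 - <<'E'
from h import *
plan([660,66,290])
snap("wrist","w10")
s,r=load("w10"); print("post",wproj([661,53,248],s,r),"lever",wproj([661,92.5,250],s,r),"sk",wproj([529.4,72.5,74],s,r))
c=cv2.imread("pics/w10.png")[90:350,180:340]; cv2.imwrite("pics/w10c.png",cv2.resize(c,None,fx=2.3,fy=2.3,interpolation=cv2.INTER_CUBIC))
E
```

```text
clock 10.65 pos [535.6  73.  296. ] F [-0.8  0.  -0.1] gap 0.989
toolshift mm [   7.  -124.5   -1.5] rotvec in tool [-0.0024  0.0001  0.0084]
axes
 [[ 0.008 -0.999  0.044]
 [-0.     0.044  0.999]
 [-1.    -0.008  0.   ]]
w10 10.65 [535.61, 73.05, 295.97] [0.51307, -0.49087, 0.50889, 0.48666]
post (np.float64(240.52573720631258), np.float64(344.0578316541954)) lever (np.float64(284.6558594691138), np.float64(343.9483528949238)) sk (np.float64(255.37974475819902), np.float64(158.02250460429264))
```

View pics/w10c.png

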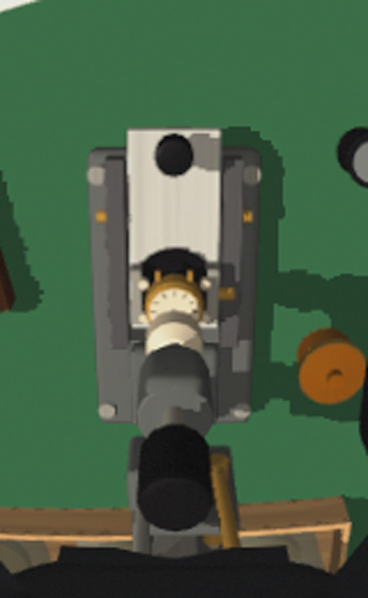

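Request:
{"fn": "jog_arm", "kwargs": {
  "rows": [
    [0,-0.031,0,0,0,0.004,-1],
    [0,-0.031,0,0,0,0,-1],
    [0,-0.031,-0.001,0,0,0,-1],
    [0,-0.031,0,0,0,0,-1],
    [0,0,0,0,0,0,-1]
  ],
  "squeeze": 20
}}

```text
clock: 11.2
eef_pos: [657.8, 66.4, 293.9]
eef_rot: [0.511, -0.489, 0.511, 0.489]
force: [-0.4, -0.3, 0.3]
finger_gap: 0.998
```

Request:
{"fn": "jog_arm", "kwargs": {
  "rows": [
    [0,0,0,0,0,0,-1],
    [0,0,0,0,0,0,-1]
  ]
}}

```text
clock: 11.4
eef_pos: [654.1, 66.7, 296.3]
eef_rot: [0.511, -0.489, 0.511, 0.489]
force: [0.3, 0.1, -0.7]
finger_gap: 1.0
```

```bash
python3 - <<'E'
from h import *
plan([660,66,211])
snap("wrist","w11")
s,r=load("w11"); print("post",wproj([661,53,248],s,r),"lever",wproj([661,92.5,250],s,r))
c=cv2.imread("pics/w11.png")[150:350,170:340]; cv2.imwrite("pics/w11c.png",cv2.resize(c,None,fx=3,fy=3,interpolation=cv2.INTER_CUBIC))
E
```

```text
clock 11.4 pos [654.1  66.7 296.3] F [ 0.3  0.1 -0.7] gap 1.0
toolshift mm [85.3 -6.  -0.5] rotvec in tool [-0.0016 -0.0001 -0.0009]
axes
 [[-0.001 -0.999  0.044]
 [-0.     0.044  0.999]
 [-1.     0.001 -0.   ]]
w11 11.4 [654.12, 66.74, 296.27] [0.51053, -0.48879, 0.51103, 0.48918]
post (np.float64(237.83250401161735), np.float64(225.97756909917666)) lever (np.float64(294.3556723571272), np.float64(224.6730245294925))
```

View pics/w11c.png

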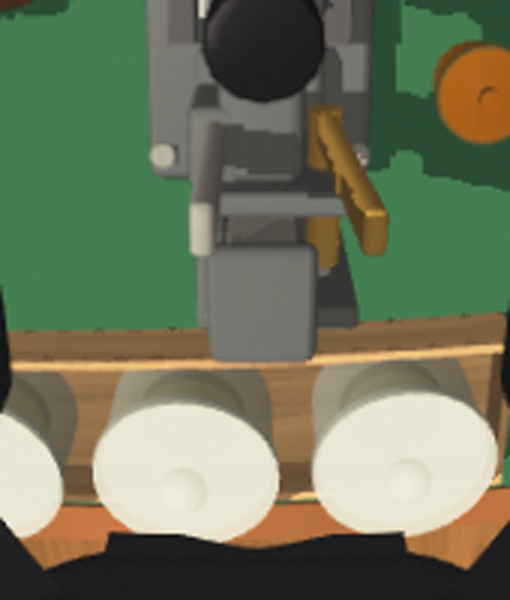

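Request:
{"fn": "jog_arm", "kwargs": {
  "rows": [
    [0.015,-0.006,-0.0007,0,0,0,-1],
    [0.025,0,0,0,0,0,-1],
    [0.02,0,0,0,0,0,-1],
    [0.01,0,0,0,0,0,-1],
    [0,0,0,0,0,0,-1]
  ]
}}

```text
clock: 11.95
eef_pos: [659.6, 65.8, 225.1]
eef_rot: [0.51, -0.488, 0.512, 0.49]
force: [0.1, 0.2, 0.5]
finger_gap: 0.999
```

Request:
{"fn": "jog_arm", "kwargs": {
  "rows": [
    [0,0,0,0,0,0,-1],
    [0,0,0,0,0,0,-1]
  ]
}}

```text
clock: 12.15
eef_pos: [661.9, 65.8, 227.7]
eef_rot: [0.512, -0.49, 0.51, 0.488]
force: [0.5, 0.3, 0.1]
finger_gap: 1.003
```

```bash
python3 - <<'E'
from h import *
plan([660,65.8,211])
snap("wrist","w12")
c=cv2.imread("pics/w12.png"); cv2.imwrite("pics/w12c.png",cv2.resize(c[130:384,130:380],None,fx=2.3,fy=2.3,interpolation=cv2.INTER_CUBIC))
E
```

```text
clock 12.15 pos [661.9  65.8 227.7] F [0.5 0.3 0.1] gap 1.003
toolshift mm [16.7  2.  -0.1] rotvec in tool [-0.0017  0.0004  0.0026]
axes
 [[ 0.003 -0.999  0.044]
 [ 0.     0.044  0.999]
 [-1.    -0.003  0.   ]]
w12 12.15 [661.93, 65.85, 227.73] [0.51154, -0.48952, 0.51008, 0.48839]
```

View pics/w12c.png

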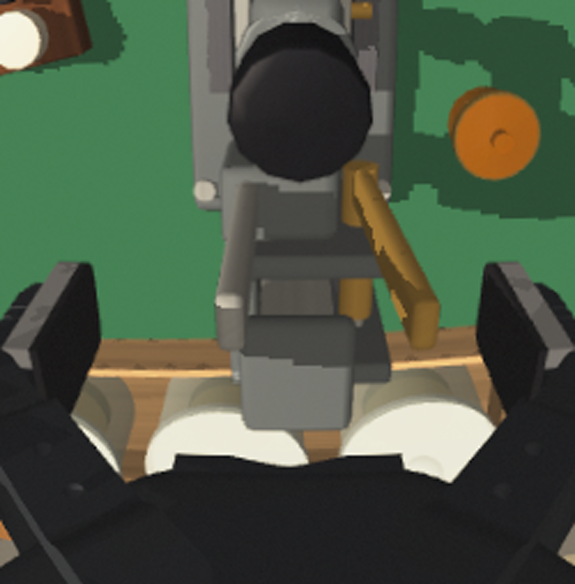

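Request:
{"fn": "jog_arm", "kwargs": {
  "rows": [
    [0.008,0.0015,0,0,0,0,-1],
    [0.008,0,0,0,0,-0.002,-1],
    [0,0,0,0,0,0,-1],
    [0,0,0,0,0,0,-1]
  ]
}}

```text
clock: 12.6
eef_pos: [659.4, 65.7, 209.4]
eef_rot: [0.511, -0.489, 0.511, 0.489]
force: [-0.4, 0.1, 0.4]
finger_gap: 0.999
```

```bash
python3 - <<'E'
from h import *
plan([660,65.8,211])
E
```

```text
clock 12.6 pos [659.4  65.7 209.4] F [-0.4  0.1  0.4] gap 0.999
toolshift mm [-1.6 -0.6  0.1] rotvec in tool [-0.0018 -0.0002  0.0007]
axes
 [[ 0.001 -0.999  0.044]
 [-0.     0.044  0.999]
 [-1.    -0.001 -0.   ]]
```

Request:
{"fn": "jog_arm", "kwargs": {
  "rows": [
    [0,0,0,0,0,0,1],
    [0,0,0,0,0,0,1],
    [0,0,0,0,0,0,1],
    [0,0,0,0,0,0,1],
    [0,0,0,0,0,0,1]
  ],
  "squeeze": 40
}}

```text
clock: 13.1
eef_pos: [660.5, 66.9, 210.2]
eef_rot: [0.512, -0.489, 0.509, 0.489]
force: [2.1, 1.7, -1.2]
finger_gap: 0.359
```

Request:
{"fn": "jog_arm", "kwargs": {
  "rows": [
    [0,0,0,0,0,0,1],
    [0,0,0,0,0,0,1]
  ]
}}

```text
clock: 13.3
eef_pos: [660.4, 66.9, 210.0]
eef_rot: [0.512, -0.489, 0.509, 0.489]
force: [3.0, 4.1, -2.3]
finger_gap: 0.361
```

```bash
python3 - <<'E'
from h import *
plan([660,65.8,211])
snap("scene","s13")
c=cv2.imread("pics/s13.png")[130:330,140:340]; cv2.imwrite("pics/s13c.png",cv2.resize(c,(600,600),interpolation=cv2.INTER_CUBIC))
snap("wrist","w13")
c=cv2.imread("pics/w13.png"); cv2.imwrite("pics/w13c.png",cv2.resize(c[130:384,130:380],None,fx=2.3,fy=2.3,interpolation=cv2.INTER_CUBIC))
E
```

```text
clock 13.3 pos [660.4  66.9 210. ] F [ 3.   4.1 -2.3] gap 0.361
toolshift mm [-1.   0.4 -1.1] rotvec in tool [-0.0014  0.0024  0.0029]
axes
 [[ 0.003 -0.999  0.043]
 [ 0.002  0.043  0.999]
 [-1.    -0.003  0.002]]
s13 13.3 [660.42, 66.86, 209.99] [0.51205, -0.4892, 0.5094, 0.48888]
w13 13.35 [660.42, 66.86, 210.0] [0.51206, -0.48919, 0.50941, 0.48887]
```

View pics/s13c.png

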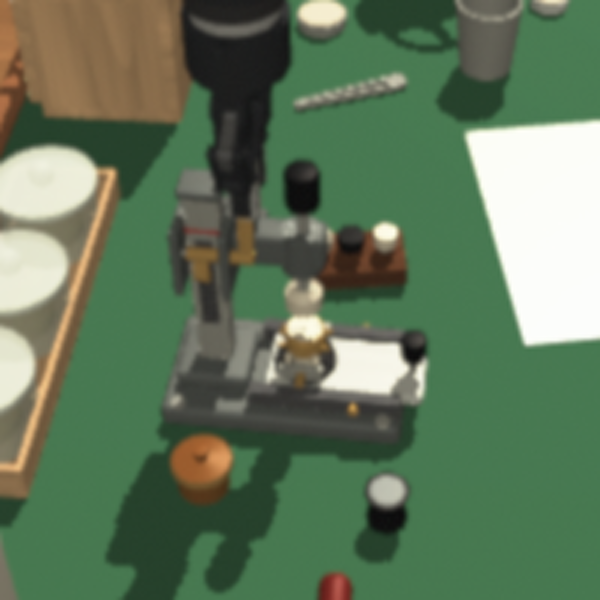

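View pics/w13c.png

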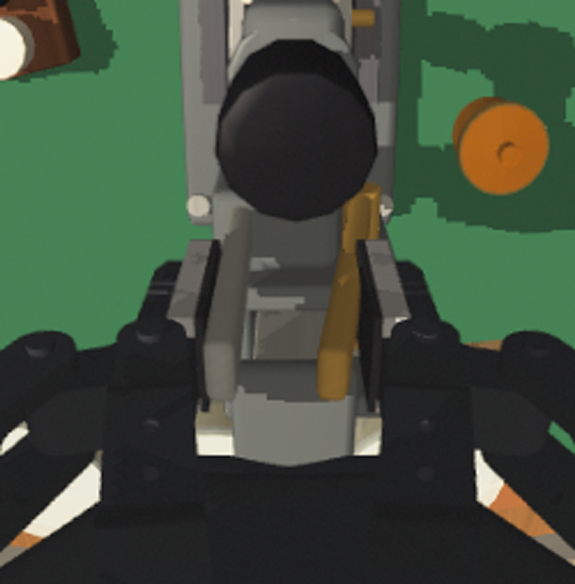

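Request:
{"fn": "jog_arm", "kwargs": {
  "rows": [
    [0.002,0,0,0,0,0,1],
    [0.003,0,0,0,0,0,1],
    [0.003,0,0,0,0,0,1],
    [0.002,0,0,0,0,0,1],
    [0,0,0,0,0,0,1]
  ]
}}

```text
clock: 13.9
eef_pos: [660.4, 66.9, 199.6]
eef_rot: [0.512, -0.489, 0.509, 0.489]
force: [3.2, 4.3, -3.8]
finger_gap: 0.36
```

```bash
python3 - <<'E'
from h import *
plan([660,65.8,211])
snap("scene","s14")
c=cv2.imread("pics/s14.png")[160:280,180:300]; cv2.imwrite("pics/s14c.png",cv2.resize(c,(600,600),interpolation=cv2.INTER_CUBIC))
E
```

```text
clock 13.9 pos [660.4  66.9 199.6] F [ 3.2  4.3 -3.8] gap 0.36
toolshift mm [-11.4   0.3  -1. ] rotvec in tool [-0.0013  0.0023  0.0027]
axes
 [[ 0.003 -0.999  0.043]
 [ 0.002  0.043  0.999]
 [-1.    -0.003  0.002]]
s14 13.9 [660.42, 66.85, 199.61] [0.51196, -0.48916, 0.50948, 0.48894]
```

View pics/s14c.png

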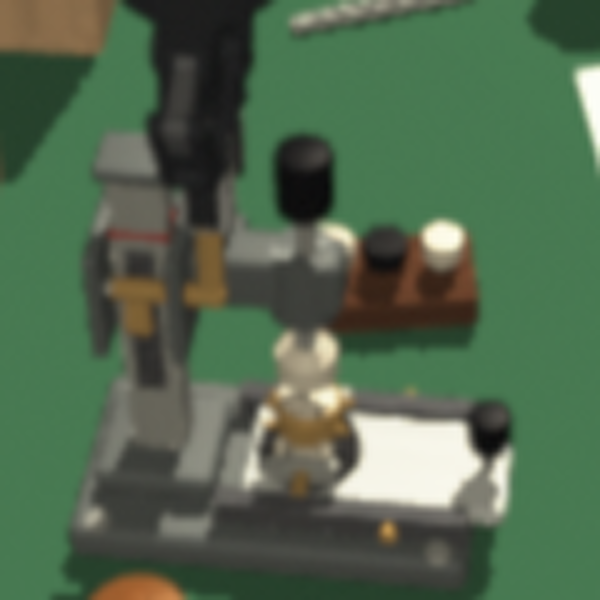

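```bash
python3 - <<'E'
from h import *
C=viewer.calibration("scene"); T=np.linalg.inv(C["world_from_camera"])
def pr(p):
    q=T[:3,:3]@np.array(p)+T[:3,3]; return round(C["cx"]-C["fx"]*q[0]/q[2],1), round(C["cy"]+C["fy"]*q[1]/q[2],1)
for h in (0,20,25,30,35,40): print(h,pr([619.4,68.8,202+h]))
cv2.imwrite("pics/k.png",np.hstack([cv2.resize(cv2.imread(f"pics/{f}.png")[170:260,215:265],(300,540),interpolation=cv2.INTER_CUBIC) for f in("s0c" and "scene0","s14")]))
E
```

```text
0 (np.float64(239.9), np.float64(199.4))
20 (np.float64(239.6), np.float64(192.8))
25 (np.float64(239.6), np.float64(191.2))
30 (np.float64(239.5), np.float64(189.5))
35 (np.float64(239.5), np.float64(187.8))
40 (np.float64(239.4), np.float64(186.1))
```

View pics/k.png

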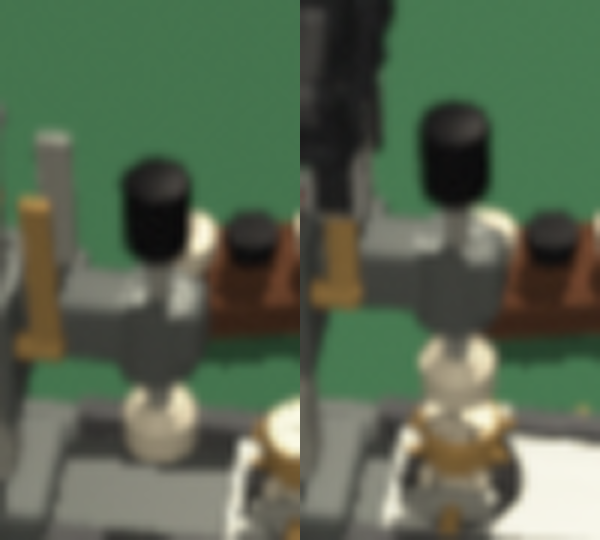

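Request:
{"fn": "jog_arm", "kwargs": {
  "rows": [
    [0.002,0,0,0,0,0,1],
    [0.002,0,0,0,0,0,1],
    [0.001,0,0,0,0,0,1],
    [0,0,0,0,0,0,1]
  ]
}}

```text
clock: 14.35
eef_pos: [660.4, 66.9, 194.8]
eef_rot: [0.512, -0.489, 0.509, 0.489]
force: [3.3, 4.2, -3.1]
finger_gap: 0.359
```

Request:
{"fn": "jog_arm", "kwargs": {
  "rows": [
    [0.001,0,0,0,0,0,1],
    [0.001,0,0,0,0,0,1],
    [0,0,0,0,0,0,1]
  ]
}}

```text
clock: 14.65
eef_pos: [660.5, 66.9, 192.9]
eef_rot: [0.512, -0.489, 0.509, 0.489]
force: [2.4, 4.4, -3.3]
finger_gap: 0.359
```

Request:
{"fn": "jog_arm", "kwargs": {
  "rows": [
    [0.001,0,0,0,0,0,1],
    [0.001,0,0,0,0,0,1],
    [0,0,0,0,0,0,1]
  ]
}}

```text
clock: 14.95
eef_pos: [660.4, 66.9, 190.9]
eef_rot: [0.512, -0.489, 0.509, 0.489]
force: [3.1, 4.5, -2.2]
finger_gap: 0.36
```

Request:
{"fn": "jog_arm", "kwargs": {
  "rows": [
    [0.001,0,0,0,0,0,1],
    [0.001,0,0,0,0,0,1],
    [0,0,0,0,0,0,1]
  ]
}}

```text
clock: 15.25
eef_pos: [660.4, 66.9, 188.9]
eef_rot: [0.512, -0.489, 0.509, 0.489]
force: [3.5, 4.8, -3.0]
finger_gap: 0.36
```

```bash
python3 - <<'E'
from h import *
snap("scene","s15")
c=cv2.imread("pics/s15.png")[190:270,200:280]; cv2.imwrite("pics/s15c.png",cv2.resize(c,(600,600),interpolation=cv2.INTER_CUBIC))
E
```

```text
s15 15.25 [660.43, 66.88, 188.93] [0.51201, -0.4892, 0.50942, 0.4889]
```

View pics/s15c.png

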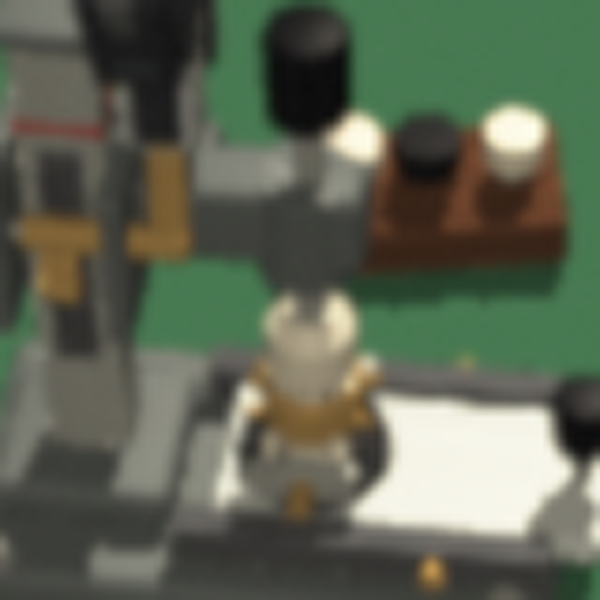

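Request:
{"fn": "jog_arm", "kwargs": {
  "rows": [
    [0.001,0,0,0,0,0,1],
    [0,0,0,0,0,0,1]
  ]
}}

```text
clock: 15.5
eef_pos: [660.4, 66.8, 188.0]
eef_rot: [0.512, -0.489, 0.509, 0.489]
force: [2.7, 4.7, -2.7]
finger_gap: 0.36
```

Request:
{"fn": "jog_arm", "kwargs": {
  "rows": [
    [0.001,0,0,0,0,0,1],
    [0,0,0,0,0,0,1]
  ]
}}

```text
clock: 15.7
eef_pos: [660.4, 66.8, 187.0]
eef_rot: [0.512, -0.489, 0.509, 0.489]
force: [2.9, 4.9, -2.3]
finger_gap: 0.362
```

Request:
{"fn": "jog_arm", "kwargs": {
  "rows": [
    [0.001,0,0,0,0,0,1],
    [0,0,0,0,0,0,1]
  ]
}}

```text
clock: 15.9
eef_pos: [660.4, 66.9, 186.0]
eef_rot: [0.512, -0.489, 0.509, 0.489]
force: [3.3, 4.7, -1.6]
finger_gap: 0.362
```

Request:
{"fn": "jog_arm", "kwargs": {
  "rows": [
    [0.001,0,0,0,0,0,1],
    [0,0,0,0,0,0,1]
  ]
}}

```text
clock: 16.1
eef_pos: [660.4, 66.9, 184.9]
eef_rot: [0.512, -0.489, 0.509, 0.489]
force: [2.6, 4.3, -2.3]
finger_gap: 0.361
```

Request:
{"fn": "jog_arm", "kwargs": {
  "rows": [
    [0.001,0,0,0,0,0,1],
    [0,0,0,0,0,0,1]
  ]
}}

```text
clock: 16.3
eef_pos: [660.4, 66.9, 184.0]
eef_rot: [0.512, -0.489, 0.509, 0.489]
force: [2.9, 4.7, -2.0]
finger_gap: 0.359
```

Request:
{"fn": "jog_arm", "kwargs": {
  "rows": [
    [0.001,0,0,0,0,0,1],
    [0,0,0,0,0,0,1]
  ]
}}

```text
clock: 16.5
eef_pos: [660.4, 66.9, 183.0]
eef_rot: [0.512, -0.489, 0.509, 0.489]
force: [3.0, 4.1, -2.6]
finger_gap: 0.36
```

Request:
{"fn": "jog_arm", "kwargs": {
  "rows": [
    [0.001,0,0,0,0,0,1],
    [0,0,0,0,0,0,1]
  ]
}}

```text
clock: 16.7
eef_pos: [660.4, 66.9, 182.3]
eef_rot: [0.512, -0.489, 0.509, 0.489]
force: [1.8, 4.7, -1.7]
finger_gap: 0.365
```

Request:
{"fn": "jog_arm", "kwargs": {
  "rows": [
    [0.001,0,0,0,0,0,1],
    [0,0,0,0,0,0,1]
  ]
}}

```text
clock: 16.9
eef_pos: [660.5, 66.8, 181.7]
eef_rot: [0.512, -0.489, 0.509, 0.489]
force: [1.5, 5.0, 0.9]
finger_gap: 0.363
```

```bash
python3 - <<'E'
from h import *
snap("scene","s16")
c=cv2.imread("pics/s16.png")[190:270,200:280]; cv2.imwrite("pics/s16c.png",cv2.resize(c,(600,600),interpolation=cv2.INTER_CUBIC))
E
```

```text
s16 16.9 [660.46, 66.85, 181.67] [0.51215, -0.48936, 0.50928, 0.48874]
```

View pics/s16c.png

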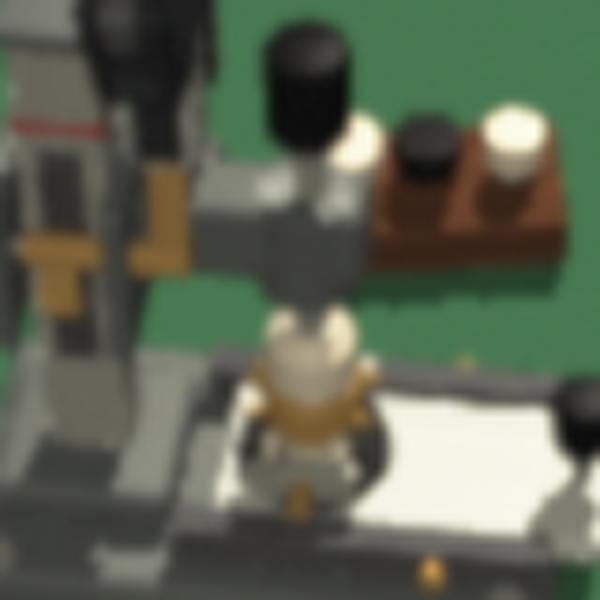

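Request:
{"fn": "jog_arm", "kwargs": {
  "rows": [
    [0.0006,0,0,0,0,0,1],
    [0,0,0,0,0,0,1],
    [0,0,0,0,0,0,1]
  ]
}}

```text
clock: 17.25
eef_pos: [660.5, 66.9, 181.4]
eef_rot: [0.512, -0.489, 0.509, 0.489]
force: [1.3, 4.9, 3.0]
finger_gap: 0.363
```

Request:
{"fn": "jog_arm", "kwargs": {
  "rows": [
    [0,0,0,0,0,0,0.1],
    [0,0,0,0,0,0,-0.4],
    [0,0,0,0,0,0,-1],
    [0,0,0,0,0,0,-1],
    [0,0,0,0,0,0,-1]
  ]
}}

```text
clock: 17.75
eef_pos: [659.5, 64.9, 180.4]
eef_rot: [0.511, -0.489, 0.511, 0.488]
force: [0.0, -0.6, 0.6]
finger_gap: 0.995
```

Request:
{"fn": "jog_arm", "kwargs": {
  "rows": [
    [-0.01,0,0,0,0,0,-1],
    [-0.02,0,0,0,0,0,-1],
    [-0.03,0,0,0,0,0,-1],
    [-0.03,0,0,0,0,0,-1],
    [-0.02,0,0,0,0,0,-1]
  ]
}}

```text
clock: 18.25
eef_pos: [660.2, 65.5, 293.9]
eef_rot: [0.512, -0.49, 0.51, 0.487]
force: [-0.5, 0.7, 1.0]
finger_gap: 1.004
```

Request:
{"fn": "jog_arm", "kwargs": {
  "rows": [
    [0,0.04,0,0,0,0,-1],
    [0,0.04,0,0,0,0,-1],
    [0,0.02,0,0,0,0,-1],
    [0,0,0,0,0,0,-1],
    [0,0,0,0,0,0,-1]
  ]
}}

```text
clock: 18.75
eef_pos: [560.3, 70.1, 291.4]
eef_rot: [0.512, -0.49, 0.51, 0.488]
force: [0.5, -0.5, -0.0]
finger_gap: 1.001
```

```bash
python3 - <<'E'
from h import *
plan([560,70,290])
snap("wrist","w17");snap("scene","s17")
c=cv2.imread("pics/s17.png")[160:280,180:300]; cv2.imwrite("pics/s17c.png",cv2.resize(c,(600,600),interpolation=cv2.INTER_CUBIC))
E
```

```text
clock 18.75 pos [560.3  70.1 291.4] F [ 0.5 -0.5 -0. ] gap 1.001
toolshift mm [ 1.4  0.4 -0.1] rotvec in tool [-0.0018 -0.      0.0044]
axes
 [[ 0.004 -0.999  0.044]
 [-0.     0.044  0.999]
 [-1.    -0.004 -0.   ]]
w17 18.75 [560.35, 70.06, 291.39] [0.51192, -0.49006, 0.50975, 0.48779]
s17 18.8 [560.86, 70.1, 290.99] [0.51186, -0.48994, 0.50985, 0.48786]
```

View pics/s17c.png

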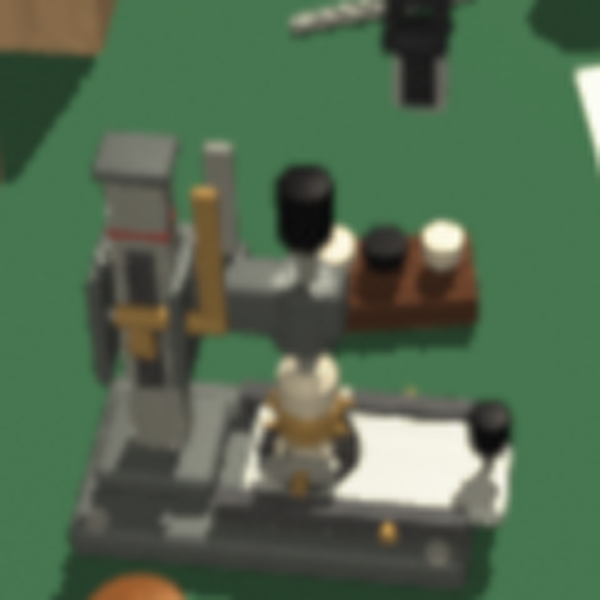

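View pics/w17.png

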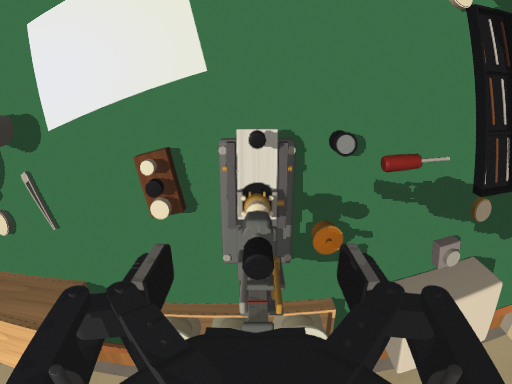

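```bash
python3 - <<'E'
from workcell import finish_job
print(finish_job())
E
```

```text
the job is handed in; nothing more can be done
None
```

The press is set on the watch and the job is handed in at about 19 s on the clock. `finish_job` reports no verdict, so success rests on my own checks below.

- **Raising the head:** I gripped the black knob, raised the head about 43 mm over the rack, eased it back and let go. In the next pictures it stayed up by itself at about 42 mm. The scene camera still shows the red ring through the open rack side of the collar, so I judged that the ring was covered from the height.
- **Work slide:** I pushed it with the closed fingers until it stopped moving with the force up at about 11 N. The wrist picture put the slide knob within about 1.5 px of its expected home position.
- **Lowering:** I pinched the post and lever until they were fully squeezed (gap about 31 mm), then lowered the head in the hand. The vertical force rose about 3 N on contact, at a head height of about 11 mm, and about 5 N in all after one more 0.6 mm step. I then let go and withdrew.

In the last pictures the die is on the watch at the same head height as before I let go. The lever has sprung back out, the slide is home, the bystanders look unmoved, and the arm is clear with no force on it. I inferred the die load and the pawl angle from force and pictures, since neither could be read directly. No check failed.

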